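# Hang the condenser carrier on the microscope stand

### The job

Put the condenser carrier back on the stripped microscope stand: feel for the two headed pins of the substage block, which sits wherever its focus was left, pass both keyholes over them, press the plate back against the spring latch and push the carrier fully down, so that the latch springs out above the plate and the carrier hangs upright by itself; then let go. Work gently: never force the carrier against the stand (5 kg of push at the very most), and leave the other things on the bench where they are.

Things in the scene. Friction and masses are not known exactly. Their poses are not given: they have to be found in the camera images.
- carrier: Condenser carrier, dark steel, 0.3 to 0.44 kg, standing on the bench as it will hang (z up). Origin: underside, middle of its arm (near its centre of mass). Its +x points to its upright back plate, -x to its ring. Arm: block 18 mm wide (y), 44 mm tall, x -28 to +40 mm. Ring: 60 mm dia., 16 mm tall, centred at x = -57 mm, with two small knurled screws (reach to x = -91 mm)
- grip (a point): Place to grip the carrier, across y from above: point inside its arm at x = 0, y = 0, z = 32 mm of the carrier, 12 mm below the arm's top, 40 mm from the plate's front face. Axes as the carrier
- seat_a (a point): Point on the carrier's back face, x = +46, y = +32, z = 42 mm of the carrier: lies on a pin's axis when fully hung. Back plate: 96 mm wide, z 0 to 60, x 40 to 46 mm. Keyhole at each of y = +32 and -32 mm: a hole 14 mm across, its centre 14 mm below this point; a slot 9 mm wide goes up from the hole and ends 3.5 mm above this point. Axes as the carrier
- seat_b (a point): The same point for the carrier's other keyhole, y = -32 mm
- stand: Grey microscope stand without limb and stage, fixed. Origin on the bench below the middle of the black substage block's front face (x = 0); its -x is its front, z up. Block: 100 mm wide, 77 mm tall, from 46 mm below to 31 mm above the pins' axes. Column behind it: 110 mm wide, top z = 170 mm. Base: 170 mm wide, 50 mm tall, x -150 to +120 mm, lamp window 10 mm high at x = -103 mm
- block_face (a point): Fixed point of the stand on the plane of the block's face, midway between the pins, z = 142 mm. The block was left anywhere on its stiff focus slide: the pins' axes are 128 to 156 mm above the bench, and this is not measured: look or feel for it. Pins at y = +32 and -32 mm of the stand, pointing level along its -x: neck 7 mm dia., 7.6 mm long, then head 12 mm dia., 5 mm long, front edge chamfered to 11 mm
- latch (a joint): Cone-ended (45 deg) spring latch in the block's face, midway between the pins, its axis 23.5 mm above theirs; value = how far it is pushed in (m). 0 = fully out, standing 5 mm off the face; 5 mm = flush. The plate put on the pins pushes it in (3.6 N at first, 6.6 N flush); it springs out over the plate's top edge once the carrier is fully down. Its push makes the plate drag on the heads, so press the carrier down
- condenser: substage condenser (bystander): black stepped cylinder, 44 mm dia., 46 mm tall, standing; origin centre of its underside
- eyepiece: eyepiece (bystander): black and metal stepped cylinder, 36 mm dia., 56 mm tall, standing; origin centre of its underside
- objective: microscope objective (bystander): metal, 27 mm dia., 40 mm tall, standing nose up; origin centre of its underside
- screwdriver: screwdriver (bystander), 170 mm long, lying flat; origin at its middle on the bench
- slide_box: black slide box (bystander), closed, 85 x 100 x 34 mm; origin centre of its underside
- clamp_plate: flat dark steel plate (bystander, not to be hung), 50 x 90 x 6 mm with two plain round holes, lying flat; origin centre of its underside
- filter_case: filter in a round metal case (bystander), 48 mm dia., 12 mm tall; origin centre of its underside

How it is judged:
On the way, in this order (a step that is already met when the one before it is completed fails the run):
1. the carrier is lifted well clear of the bench (height (world z) of carrier above 0.05 m), for 0.2 s.
2. the plate is on both pins and pushes the latch in (x of seat_a in the frame of stand between -0.004 and 0.002 m and y of seat_a in the frame of stand between 0.0295 and 0.0345 m and x of seat_b in the frame of stand between -0.004 and 0.002 m and y of seat_b in the frame of stand between -0.0345 and -0.0295 m and height (world z) of carrier above 0.075 m and value of joint latch above 0.002 m), for 0.1 s.
At the end, for the whole second after the job is handed in: The carrier hangs at rest on both pins, let go: its back face at the two seat points is within 4 mm of the block's face and within 2.5 mm sideways of the pins, its underside more than 75 mm above the bench, upright within 0.1 rad, and the latch is out (pushed in less than 1.5 mm) above its plate (x of seat_a in the frame of stand between -0.004 and 0.002 m and y of seat_a in the frame of stand between 0.0295 and 0.0345 m and x of seat_b in the frame of stand between -0.004 and 0.002 m and y of seat_b in the frame of stand between -0.0345 and -0.0295 m and height (world z) of carrier above 0.075 m and value of joint latch below 0.0015 m and angle between the z axis of carrier and the z axis of stand, either way round below 0.1 rad and linear speed of carrier below 0.01 m/s and angular speed of carrier below 0.1 rad/s and contact force between the fingers and carrier below 0.05 N); the robot touches nothing.
It fails at once if the carrier is forced against the stand with more than 50 N (contact force between carrier and stand above 50 N).
It fails at once if one of the other loose things (condenser, eyepiece, objective, screwdriver, slide box, clamp plate, filter case) is moved more than 20 mm (distance of any of condenser, eyepiece, objective, screwdriver, slide_box, clamp_plate, filter_case from where it was at the start of the episode above 0.02 m).
It also fails if it takes over 72 s, if anything falls off the work surface, if the arm or the gripper's body presses on something with over 40 N, if the wrist force passes 120 N, or if a joint passes its speed limit or range.

### The arm

A 6-joint arm with a two-finger parallel gripper is mounted at the origin on the work surface. World frame = base frame: x ahead of the robot, y to its left, z up, the work surface at z = 0. Lengths are in m, angles in rad, forces in N, time in s.
With the tool pointing down it reaches from about 0.425 to 0.95 m from the base axis. Payload 14.7 kg.
Tool frame: the origin (TCP) lies at the very end of the fingers, on their centre line; the grasp point (between the pads) lies robot.grip_point_offset behind it (robot.grip_point_offset is the distance from the TCP to the grasp point, in m); y points along the fingers, z is the direction in which the jaws open and shut, and the axes are right-handed (so a half turn about y gives the same grasp; the last joint's range is limited). The gripper opens to 85 mm and grips with 20 to 120 N. Pads are 22 mm wide; open, the fingers measure 114 mm over their backs; the gripper's body (76 mm by 85 mm) begins 54 mm behind the grasp point. The pads swing forward as they close: fully open they stand 13 mm farther back than shut.
Start: joints at [-1.307, 0.48, 1.596, -0, 1.065, -0.047], TCP at [0.199, -0.619, 0.231] pointing down, gripper open.
Joint ranges: [-2.75, 2.75], [-0.82, 2.05], [0.23, 2.67], [-1.56, 4.7], [0.09, 2.69], [-2.92, 2.92]. Speed limits (rad/s): [1.89, 1.89, 2.39, 3.01, 3.01, 3.01].

### API

Orientations are given as a unit quaternion [w, x, y, z].
In Python, from plant import robot gives the robot as it stands. The module is installed in compiled form; this text tells all that it offers.
- The arm moves only by the tool jog_arm, never from a script. Its argument "series" is a list of rows, each a list of 3 entries, a list of its own where there are three numbers: the opening, from 0 (shut) to 1 (fully open), then the shift along the tool's x, y, z in mm, then the turn, a rotation vector about the tool's x, y, z in degrees. In form: [[fingers, [dx, dy, dz], [wx, wy, wz]], ...]. A call has 1 to 20 rows; each row shifts and turns the pose as measured when the row begins, along the tool's axes as they then stand; what a row does not reach is not made up. A row lasts 1/12 s, in which the tool goes at most 41.7 mm and 7.16 degrees, less where a joint would pass 70% of its speed; a pose out of reach is approached as far as the arm can. A call is refused whole if a number of a shift passes 41.7 or a number of a turn 7.16, either way. A call with a gripper value outside its range is refused whole. The fingers move at their own pace and stop on an object; "grip_force" is the grip in N (left out, the last holds). Time passes only in rows, so rows that do not move let the fingers close. It gives the time, the measured TCP pose, the force and the opening at its end, in the units of the state.
- robot.get_obs(): the state, without advancing time (a new reading comes with each control period).
- robot.camera(name): name is "scene" or "top" or "wrist"; returns a dict with "img" (480x640x3 uint8, blue, green, red), "fx", "fy", "cx", "cy" (pixels), "position" and "attitude" of the camera in the world. Camera axes: x right, y down, z forward; pixel columns grow to the right and rows downward; lengths in m; the calibration is good to about 2 mm. The wrist camera is an equidistant fisheye: a pixel r from the principal point sees the ray r / f radians off the axis. A picture is of the moment at which its call begins. There is no depth.
- robot.sign_off(): hands the job in, once; it reports no verdict.
The state is a dict: "clock": time; "joint_positions": joint angles; "qd": joint speeds; "joint_torque": joint torques, N m; "tool_pos": TCP position; "tcp_rot": TCP orientation; "force": force on the tool from outside, world axes, zero at the start; "moment": the same for the moment, N m; "width": opening from 0.0 (shut) to 1.0 (fully open).
Only numpy, scipy, OpenCV 4.12 (cv2) and the standard library are available. Lean on these libraries where they do the work, as an engineer would, in place of code of your own. Each camera call takes 0.05 s, during which the arm holds its last target.

## Working session

There is one attempt and no reset: what is moved stays moved. The work goes in short steps, Python scripts to look and compute and a tool call to move; the robot and the scene stay as the last step left them, time stands still between calls to the robot, and variables do not carry over. Pictures are saved under pics/ and viewed, and the job is handed in when it is done.

Besides the shell and the picture viewer there is one more tool, called after "Request:" by a JSON object that holds its "name" and its "arguments". jog_arm: Moves the arm, as the interface text tells. Its arguments: {"type":"object","properties":{"series":{"type":"array"},"grip_force":{"type":"number"}},"required":["series"]}

```bash
mkdir -p pics
python3 - <<'E'
from plant import robot
import cv2
print(robot.get_obs()); print(robot.grip_point_offset)
for n in ["scene","top","wrist"]:
    c=robot.camera(n); cv2.imwrite(f"pics/{n}0.png",c["img"]); print(n,{k:v for k,v in c.items() if k!="img"})
E
```

```text
{'clock': 0.0, 'joint_positions': array([-1.30659954e+00,  4.80855137e-01,  1.59687387e+00, -2.48384065e-05,
        1.06511991e+00, -4.65986639e-02]), 'qd': array([ 0.00062041,  0.00049617,  0.00018554,  0.00053146,  0.00039914,
       -0.00149115]), 'joint_torque': array([ 1.14457878e-03, -9.50634956e+01, -4.30172968e+01, -2.14471006e-04,
        1.24792193e-02,  5.28347175e-05]), 'tool_pos': array([ 0.1986828 , -0.61844527,  0.23065728]), 'tcp_rot': array([ 0.10938939, -0.10950112,  0.69902608, -0.69814469]), 'force': array([-0.44662548, -0.03597481,  0.55427669]), 'moment': array([ 0.05729201,  0.00451447, -0.01250701]), 'width': 1.0015340580183008}
0.0187
scene {'fx': 590.2826681137076, 'fy': 590.2826681137076, 'cx': 335.44939794559417, 'cy': 234.9368027704355, 'position': array([ 1.34014611, -0.51058532,  0.76322091]), 'attitude': array([-0.38332344,  0.7658516 ,  0.46026546, -0.2338593 ])}
top {'fx': 499.2850019093448, 'fy': 499.2850019093448, 'cx': 311.8120189594012, 'cy': 233.01453681339407, 'position': array([ 0.45187469, -0.10182036,  1.13185942]), 'attitude': array([-0.01994928,  0.71260794, -0.70042325,  0.03462971])}
wrist {'fx': 371.64829954431775, 'fy': 371.64829954431775, 'cx': 327.4044919352711, 'cy': 239.08453800638944, 'position': array([ 0.26777374, -0.5964328 ,  0.37245714]), 'attitude': array([ 0.11600421,  0.79976196, -0.58292478, -0.08439504])}
```

View pics/scene0.png

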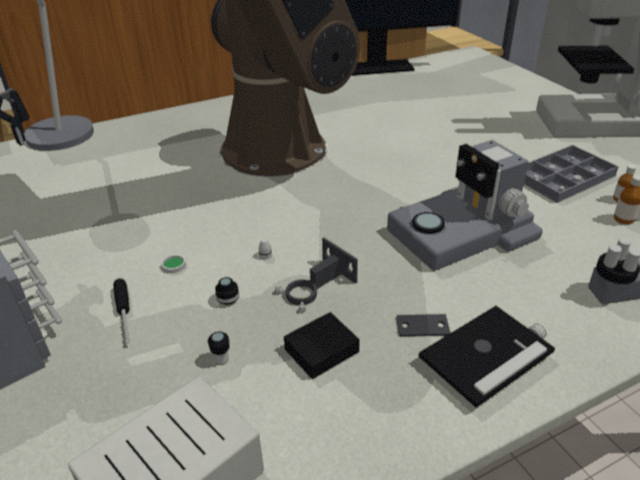

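View pics/top0.png

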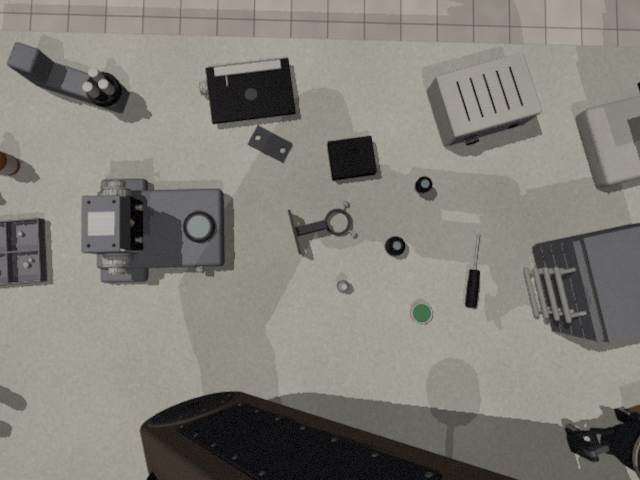

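View pics/wrist0.png

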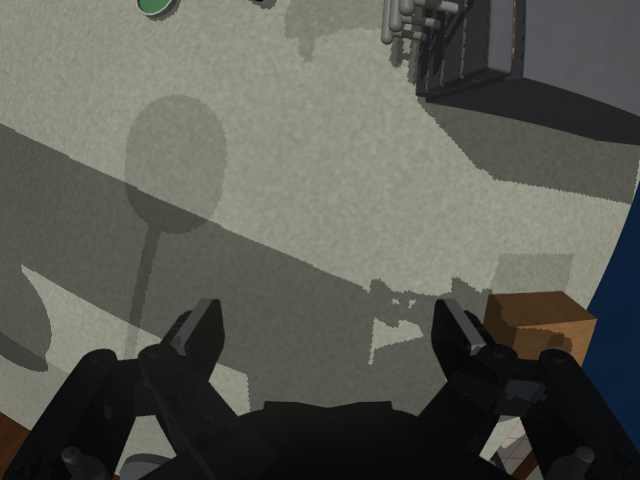

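```bash
cat > h.py <<'E'
import numpy as np, cv2
from scipy.spatial.transform import Rotation as R
def Rq(q): return R.from_quat(np.r_[q[1:],q[0]])
def ray(c,u,v):
    return Rq(c["attitude"]).apply([(u-c["cx"])/c["fx"],(v-c["cy"])/c["fy"],1.0])
def onz(c,u,v,z):
    d=ray(c,u,v); p=c["position"]; return p+d*(z-p[2])/d[2]
def proj(c,P):
    q=Rq(c["attitude"]).inv().apply(np.asarray(P)-c["position"]); return c["cx"]+c["fx"]*q[...,0]/q[...,2],c["cy"]+c["fy"]*q[...,1]/q[...,2]
def tri(c1,a,c2,b):
    d1=ray(c1,*a);d2=ray(c2,*b);d1/=np.linalg.norm(d1);d2/=np.linalg.norm(d2)
    A=np.c_[d1,-d2]; s=np.linalg.lstsq(A,c2["position"]-c1["position"],rcond=None)[0]
    p=c1["position"]+s[0]*d1;q=c2["position"]+s[1]*d2
    return (p+q)/2,np.linalg.norm(p-q)
E
python3 - <<'E'
import cv2,pickle
from plant import robot
C={n:robot.camera(n) for n in ["scene","top"]}
pickle.dump(C,open("c0.pkl","wb"))
t=C["top"]["img"];s=C["scene"]["img"]
def crop(im,x,y,w,h,k,name): cv2.imwrite(f"pics/{name}.png",cv2.resize(im[y:y+h,x:x+w],None,fx=k,fy=k,interpolation=cv2.INTER_CUBIC))
crop(t,270,190,100,75,8,"t_car"); crop(t,75,170,160,120,5,"t_st")
crop(s,265,230,100,75,8,"s_car"); crop(s,380,130,160,120,5,"s_st")
E
```

```text
(no output)
```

View pics/t_car.png

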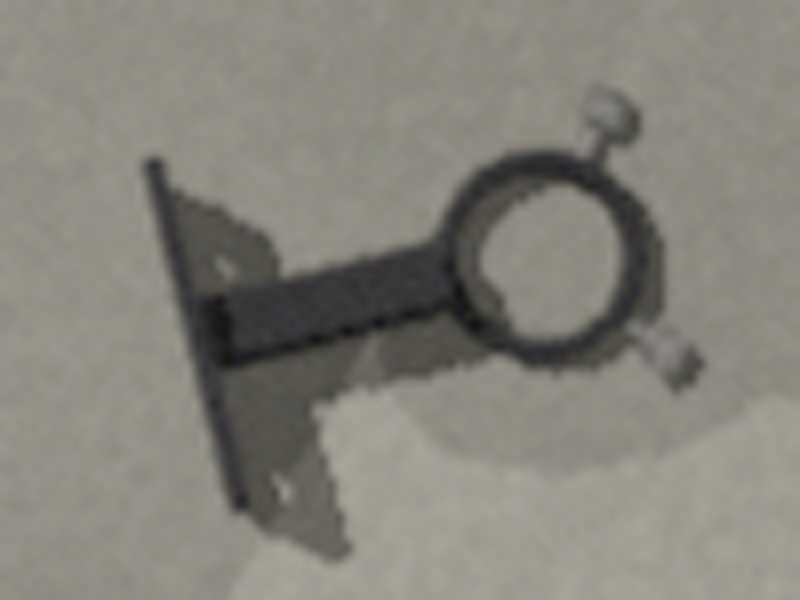

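View pics/t_st.png

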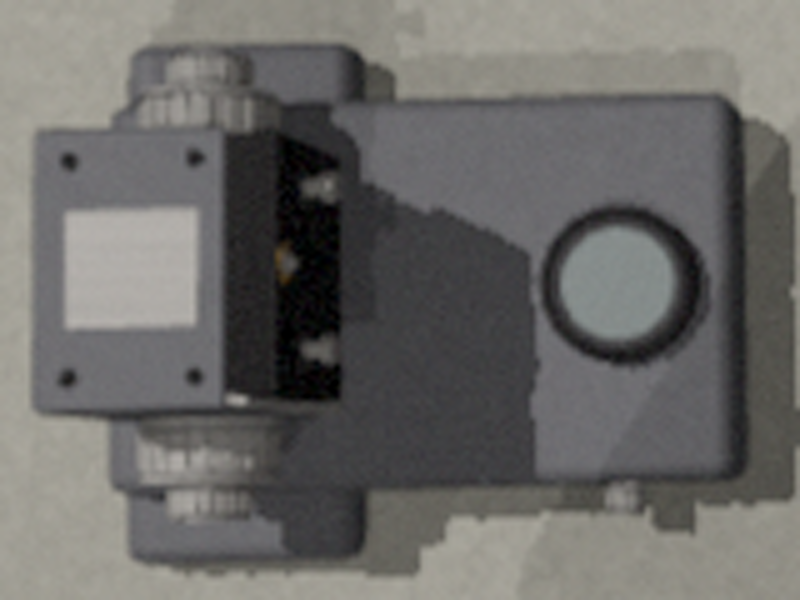

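View pics/s_car.png

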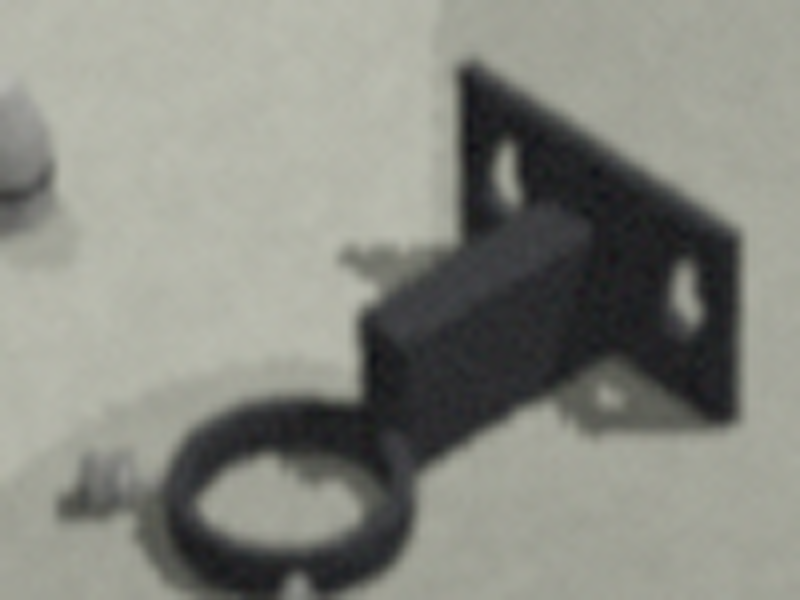

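View pics/s_st.png

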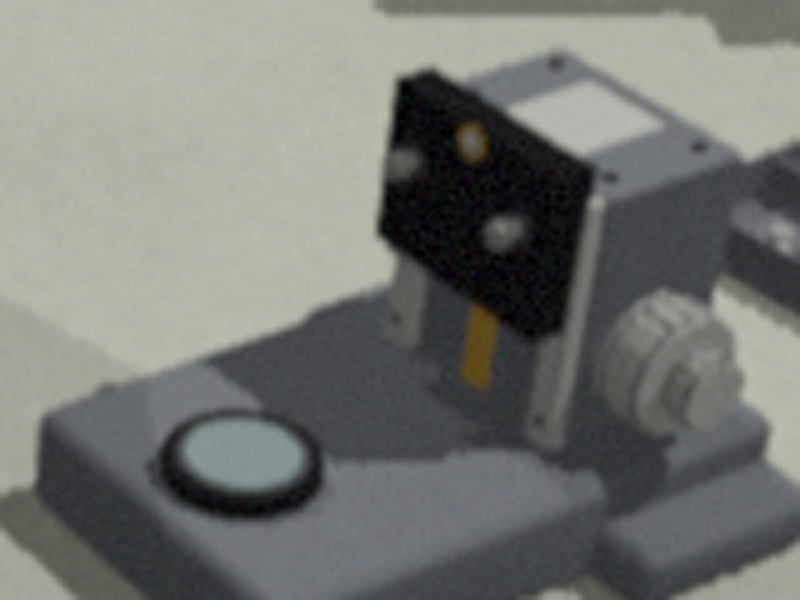

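Run:
```python
import pickle; from h import *
C=pickle.load(open("c0.pkl","rb")); T=C["top"];S=C["scene"]
tc=lambda x,y:(270+(x+.5)/8-.5,190+(y+.5)/8-.5)
ts=lambda x,y:(75+(x+.5)/5-.5,170+(y+.5)/5-.5)
ss=lambda x,y:(380+(x+.5)/5-.5,130+(y+.5)/5-.5)
sc=lambda x,y:(265+(x+.5)/8-.5,230+(y+.5)/8-.5)
np.set_printoptions(precision=4,suppress=True)
# masks subpixel: plate top
a=onz(T,*tc(152,162),.06);b=onz(T,*tc(240,505),.06);print("plate",a,b,np.linalg.norm(a-b),"yaw",np.degrees(np.arctan2(*(a-b)[[1,0]])), (a+b)/2)
r=onz(T,*tc(552,257),.016);print("ring",r); d=(a+b)/2-r;print("dist(100)",np.linalg.norm(d[:2]),np.degrees(np.arctan2(d[1],d[0])))
for nm,p in dict(armLn=(215,298),armLf=(222,362),armRn=(440,240),armRf=(455,303)).items(): print(nm,onz(T,*tc(*p),.044))
print("column top z170");P=[onz(T,*ts(*p),.170) for p in [(35,130),(222,130),(225,413),(35,410)]];print(np.array(P))
print("base front z50",onz(T,*ts(737,100),.05),onz(T,*ts(743,475),.05))
print("pins L/R",tri(T,ts(330,187),S,ss(408,163)),tri(T,ts(327,349),S,ss(506,232)))
print("latch",tri(T,ts(291,264),S,ss(473,143)))
print("block corners top", tri(T,ts(278,135),S,ss(402,78)),tri(T,ts(278,398),S,ss(590,183)))
print("block corners bot", tri(T,ts(340,160),S,ss(380,235)),tri(T,ts(340,400),S,ss(562,335)))
print("plate sc", tri(T,tc(152,162),S,sc(468,66)),tri(T,tc(240,505),S,sc(738,235)))
```

```text
plate [ 0.5843 -0.0724  0.06  ] [ 0.4922 -0.0978  0.06  ] 0.09559351989565826 yaw 15.43142117145815 [ 0.5383 -0.0851  0.06  ]
ring [ 0.565 -0.184  0.016]
dist(100) 0.10249495957828847 105.14698622405493
armLn [ 0.5492 -0.0899  0.044 ]
armLf [ 0.5317 -0.0921  0.044 ]
armRn [ 0.5663 -0.1512  0.044 ]
armRf [ 0.5491 -0.1556  0.044 ]
column top z170
[[0.5907 0.3231 0.17  ]
 [0.5921 0.2517 0.17  ]
 [0.4831 0.2456 0.17  ]
 [0.483  0.3176 0.17  ]]
base front z50 [0.6271 0.0737 0.05  ] [0.4641 0.0662 0.05  ]
pins L/R (array([0.5615, 0.1911, 0.1883]), np.float64(0.026931144244732245)) (array([0.5221, 0.2436, 0.1126]), np.float64(0.038497364009097194))
latch (array([0.5411, 0.223 , 0.1742]), np.float64(0.003057354496065928))
block corners top (array([0.5695, 0.1867, 0.2342]), np.float64(0.045837670492562446)) (array([0.5116, 0.2745, 0.1192]), np.float64(0.0718920890073809))
block corners bot (array([0.5702, 0.1861, 0.1648]), np.float64(0.04647628852175883)) (array([0.5136, 0.2727, 0.0446]), np.float64(0.07092846373658898))
plate sc (array([ 0.5668, -0.1   ,  0.1095]), np.float64(0.05713063395778731)) (array([ 0.5113, -0.0673,  0.0027]), np.float64(0.06938250342694785))
```

Run:
```python
import pickle; from h import *
C=pickle.load(open("c0.pkl","rb")); T=C["top"];S=C["scene"]
tc=lambda x,y:(270+(x+.5)/8-.5,190+(y+.5)/8-.5)
ts=lambda x,y:(75+(x+.5)/5-.5,170+(y+.5)/5-.5)
ss=lambda x,y:(380+(x+.5)/5-.5,130+(y+.5)/5-.5)
sc=lambda x,y:(265+(x+.5)/8-.5,230+(y+.5)/8-.5)
np.set_printoptions(precision=4,suppress=True)
print("pins L/R",tri(T,ts(330,187),S,ss(506,232)),tri(T,ts(327,349),S,ss(408,163)))
print("latch",tri(T,ts(291,264),S,ss(473,143)))
print("block corners top", tri(T,ts(278,135),S,ss(590,183)),tri(T,ts(278,398),S,ss(402,78)))
print("block corners bot", tri(T,ts(340,160),S,ss(562,335)),tri(T,ts(340,400),S,ss(380,235)))
print("plate sc", tri(T,tc(152,162),S,sc(738,235)),tri(T,tc(240,505),S,sc(468,66)))
```

```text
pins L/R (array([0.574 , 0.217 , 0.1515]), np.float64(0.003477723450790723)) (array([0.5106, 0.2161, 0.1514]), np.float64(0.004907414704345323))
latch (array([0.5411, 0.223 , 0.1742]), np.float64(0.003057354496065928))
block corners top (array([0.5929, 0.233 , 0.1779]), np.float64(0.012176860921674058)) (array([0.49  , 0.2248, 0.1791]), np.float64(0.004728683378456783))
block corners bot (array([0.5933, 0.2318, 0.1077]), np.float64(0.012953209203915156)) (array([0.492 , 0.2239, 0.1049]), np.float64(0.002677239687802705))
plate sc (array([ 0.5851, -0.0714,  0.0571]), np.float64(0.0019975325145322287)) (array([ 0.4929, -0.0967,  0.0552]), np.float64(0.002321265966473457))
```

Run:
```python
from h import *; from plant import robot
np.set_printoptions(precision=4,suppress=True)
o=robot.get_obs(); M=Rq(o["tcp_rot"]); print(M.as_matrix())
cp=np.array([0.26777374, -0.5964328 ,  0.37245714]); print("cam in tool",M.inv().apply(cp-o["tool_pos"]))
W=Rq([0.11600421,  0.79976196, -0.58292478, -0.08439504]); print("cam axes in tool",(M.inv()*W).as_matrix())
for yaw in (15.3,195.3):
    z=np.array([np.cos(np.radians(yaw)),np.sin(np.radians(yaw)),0]); y=np.array([0,0,-1.]); x=np.cross(y,z)
    G=R.from_matrix(np.c_[x,y,z]); rv=np.degrees((M.inv()*G).as_rotvec()); print(yaw,"x",x,"rotvec",rv)
print(M.inv().apply(np.array([.5497,-.1275,.18])-o["tool_pos"])*1000)
```

```text
[[-0.9521 -0.0001  0.3058]
 [-0.3058  0.0005 -0.9521]
 [-0.     -1.     -0.0006]]
cam in tool [-0.0725 -0.1414 -0.0001]
cam axes in tool [[-0.0003  0.9588  0.284 ]
 [-0.0008 -0.284   0.9588]
 [ 1.      0.0001  0.0009]]
15.3 x [ 0.2639 -0.9646  0.    ] rotvec [  0.0236 -87.4919  -0.0263]
195.3 x [-0.2639  0.9646  0.    ] rotvec [ 0.0266 92.508   0.0239]
[-484.3344   51.2372 -360.2813]
```

```bash
cat >> h.py <<'E'
def toolrot(yaw):  # yaw of carrier x; option A
    t=np.radians(yaw-90); z=np.array([np.cos(t),np.sin(t),0]); y=np.array([0,0,-1.]); return R.from_matrix(np.c_[np.cross(y,z),y,z])
def plan(pos,rot,pos2,rot2,n):
    from scipy.spatial.transform import Slerp
    sl=Slerp([0,1],R.concatenate([rot,rot2])); rows=[]
    for i in range(n):
        a=sl(i/n); b=sl((i+1)/n); d=(np.asarray(pos2)-pos)/n
        rows.append((np.round(a.inv().apply(d)*1000,1).tolist(),np.round(np.degrees((a.inv()*b).as_rotvec()),2).tolist()))
    return rows
E
python3 - <<'E'
from h import *; from plant import robot
o=robot.get_obs()
for r in plan(o["tool_pos"],Rq(o["tcp_rot"]),[.5497,-.1275,.2],toolrot(105.3),18): print(r)
E
```

```text
([-26.9, 1.7, -20.0], [0.0, -4.86, -0.0])
([-28.5, 1.7, -17.7], [0.0, -4.86, -0.0])
([-29.9, 1.7, -15.2], [0.0, -4.86, -0.0])
([-31.1, 1.7, -12.6], [0.0, -4.86, -0.0])
([-32.0, 1.7, -9.9], [0.0, -4.86, -0.0])
([-32.8, 1.7, -7.2], [0.0, -4.86, -0.0])
([-33.3, 1.7, -4.4], [0.0, -4.86, -0.0])
([-33.5, 1.7, -1.5], [0.0, -4.86, -0.0])
([-33.5, 1.7, 1.3], [0.0, -4.86, -0.0])
([-33.3, 1.7, 4.1], [0.0, -4.86, -0.0])
([-32.8, 1.7, 7.0], [0.0, -4.86, -0.0])
([-32.1, 1.7, 9.7], [0.0, -4.86, -0.0])
([-31.2, 1.7, 12.4], [0.0, -4.86, -0.0])
([-30.0, 1.7, 15.0], [0.0, -4.86, -0.0])
([-28.6, 1.7, 17.5], [0.0, -4.86, -0.0])
([-27.0, 1.7, 19.8], [0.0, -4.86, -0.0])
([-25.3, 1.7, 22.1], [0.0, -4.86, -0.0])
([-23.3, 1.7, 24.1], [0.0, -4.86, -0.0])
```

Request:
{"name": "jog_arm", "arguments": {"series": [[1,[-27,1.7,-20],[0,-4.86,0]],[1,[-28.5,1.7,-17.7],[0,-4.86,0]],[1,[-30,1.7,-15],[0,-4.86,0]],[1,[-31,1.7,-12.6],[0,-4.86,0]],[1,[-32,1.7,-10],[0,-4.86,0]],[1,[-33,1.7,-7],[0,-4.86,0]],[1,[-33.3,1.7,-4.4],[0,-4.86,0]],[1,[-33.5,1.7,-1.5],[0,-4.86,0]],[1,[-33.5,1.7,1.3],[0,-4.86,0]],[1,[-33.3,1.7,4],[0,-4.86,0]],[1,[-33,1.7,7],[0,-4.86,0]],[1,[-32,1.7,9.7],[0,-4.86,0]],[1,[-31,1.7,12.4],[0,-4.86,0]],[1,[-30,1.7,15],[0,-4.86,0]],[1,[-28.6,1.7,17.5],[0,-4.86,0]],[1,[-27,1.7,20],[0,-4.86,0]],[1,[-25,1.7,22],[0,-4.86,0]],[1,[-23.3,1.7,24],[0,-4.86,0]]], "grip_force": 60}}

```text
clock: 1.75
tool_pos: [0.5462, -0.1007, 0.1981]
tcp_rot: [-0.574, 0.576, -0.41, 0.413]
force: [0.8, -0.8, 0.5]
width: 1.002
```

Run:
```python
from h import *; from plant import robot
o=robot.get_obs(); print(o["clock"],o["tool_pos"],o["joint_positions"])
for r in plan(o["tool_pos"],Rq(o["tcp_rot"]),[.5497,-.1275,.12],toolrot(105.3),5): print(r)
c=robot.camera("wrist"); cv2.imwrite("pics/w1.png",c["img"])
import pickle; pickle.dump(c,open("w1.pkl","wb")); print(c["position"])
```

```text
1.75 [ 0.54618508 -0.10072338  0.19805533] [-0.23480773  0.38542652  1.85294326 -0.00407205  0.90061392 -0.56149956]
([5.2, 15.6, -1.1], [-0.01, 0.71, 0.05])
([5.3, 15.6, -1.0], [-0.01, 0.71, 0.05])
([5.3, 15.6, -0.9], [-0.01, 0.71, 0.05])
([5.3, 15.6, -0.9], [-0.01, 0.71, 0.05])
([5.3, 15.6, -0.8], [-0.01, 0.71, 0.05])
[ 0.52312331 -0.03186836  0.33947446]
```

View pics/w1.png

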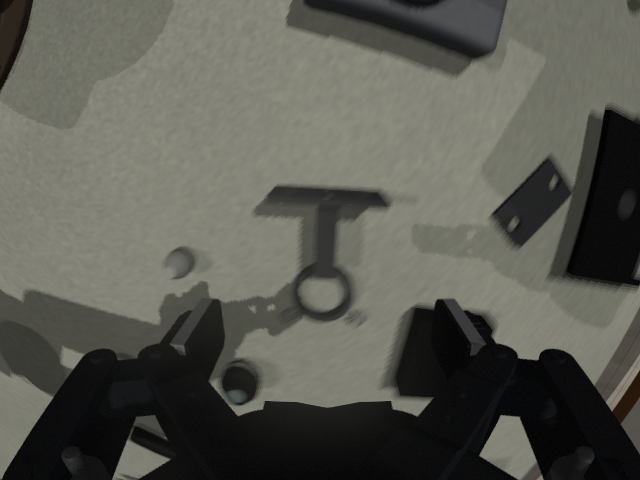

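Request:
{"name": "jog_arm", "arguments": {"series": [[1,[5,15.6,-1],[0,0.7,0]],[1,[5,15.6,-1],[0,0.7,0]],[1,[5,15.6,-1],[0,0.7,0]],[1,[5,10,-1],[0,0.7,0]],[1,[3,5,0],[0,0.7,0]],[1,[0,0,0],[0,0,0]],[1,[0,0,0],[0,0,0]]]}}

```text
clock: 2.38
tool_pos: [0.5558, -0.1162, 0.1342]
tcp_rot: [0.566, -0.565, 0.423, -0.427]
force: [0.7, 0.5, 0.3]
width: 0.997
```

Run:
```python
from h import *; from plant import robot
import pickle
o=robot.get_obs(); print(o["clock"],o["tool_pos"],o["qd"])
c=robot.camera("wrist"); cv2.imwrite("pics/w2.png",c["img"])
pickle.dump((c,o),open("w2.pkl","wb")); print(c["position"])
for r in plan(o["tool_pos"],Rq(o["tcp_rot"]),[.5497,-.1275,.04],toolrot(105.3),4): print(r)
```

```text
2.3833 [ 0.55582242 -0.11615334  0.13415937] [-0.00819443  0.00571791 -0.00291016 -0.001692    0.00161527  0.00598504]
[ 0.53547954 -0.04651171  0.27561338]
([2.2, 23.5, -2.4], [-0.07, 0.22, 0.05])
([2.2, 23.5, -2.3], [-0.07, 0.22, 0.05])
([2.3, 23.5, -2.3], [-0.07, 0.22, 0.05])
([2.3, 23.5, -2.3], [-0.07, 0.22, 0.05])
```

View pics/w2.png

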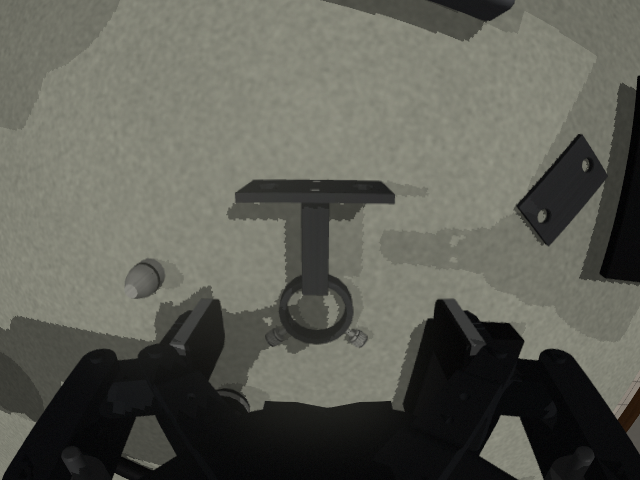

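```bash
cat >> h.py <<'E'
def rayf(c,u,v):
    x=(u-c["cx"])/c["fx"];y=(v-c["cy"])/c["fy"];r=np.hypot(x,y)+1e-12
    return Rq(c["attitude"]).apply([np.sin(r)*x/r,np.sin(r)*y/r,np.cos(r)])
def onzf(c,u,v,z):
    d=rayf(c,u,v); p=c["position"]; return p+d*(z-p[2])/d[2]
E
python3 - <<'E'
from h import *; import pickle
c,o=pickle.load(open("w2.pkl","rb"))
im=c["img"]; cv2.imwrite("pics/w2c.png",cv2.resize(im[170:350,215:415],None,fx=4,fy=4,interpolation=cv2.INTER_CUBIC)[:600])
E
```

```text
(no output)
```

View pics/w2c.png

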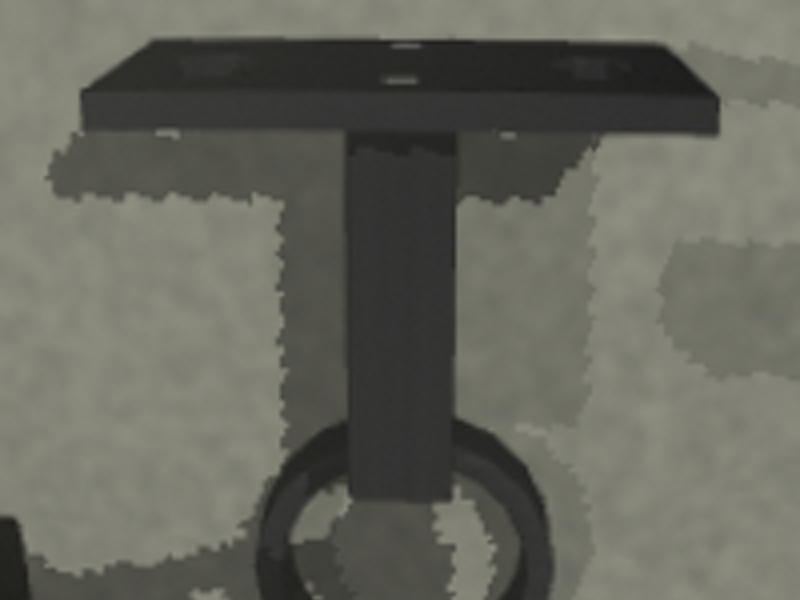

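Run:
```python
from h import *; import pickle
np.set_printoptions(precision=4,suppress=True)
c,o=pickle.load(open("w2.pkl","rb"))
w=lambda x,y:(215+(x+.5)/4-.5,170+(y+.5)/4-.5)
f=lambda p,z:onzf(c,*w(*p),z)
bl,fl,br,fr=[f(p,.06) for p in [(82,90),(80,130),(718,97),(718,134)]]
print(bl,fl,br,fr,np.linalg.norm(bl-br),np.linalg.norm(fl-fr))
d=(br-bl+fr-fl)[:2]; yaw=np.degrees(np.arctan2(d[1],d[0])); print("yaw",yaw+90)
u=np.array([np.cos(np.radians(yaw+90)),np.sin(np.radians(yaw+90))])
print("org from plate",((bl+br+fl+fr)/4)[:2]-.043*u)
e=(f((350,497),.044)+f((452,500),.044))/2; print("org from arm end",e[:2]+.028*u)
t=Rq(o["tcp_rot"]).as_matrix(); print(t)
for r in plan(o["tool_pos"],Rq(o["tcp_rot"]),np.r_[((bl+br+fl+fr)/4)[:2]-.043*u,.013],toolrot(yaw+90),6): print(r)
```

```text
[ 0.4932 -0.0957  0.06  ] [ 0.4942 -0.1017  0.06  ] [ 0.5846 -0.0706  0.06  ] [ 0.5864 -0.0759  0.06  ] 0.09482002271170685 0.09567916567706267
yaw 105.50095700967515
org from plate [ 0.5511 -0.1274]
org from arm end [ 0.551  -0.1265]
[[ 0.2785  0.0055  0.9604]
 [-0.9604 -0.0021  0.2786]
 [ 0.0036 -1.      0.0047]]
([1.5, 20.2, -1.4], [-0.05, 0.11, 0.03])
([1.5, 20.2, -1.4], [-0.05, 0.11, 0.03])
([1.5, 20.2, -1.3], [-0.05, 0.11, 0.03])
([1.6, 20.2, -1.3], [-0.05, 0.11, 0.03])
([1.6, 20.2, -1.3], [-0.05, 0.11, 0.03])
([1.6, 20.2, -1.3], [-0.05, 0.11, 0.03])
```

Request:
{"name": "jog_arm", "arguments": {"series": [[1,[3,18,-3],[-0.1,0.3,0.1]],[1,[3,20,-3],[-0.1,0.3,0.1]],[1,[3,20,-2],[-0.1,0,0]],[1,[0,20,0],[0,0,0]],[1,[0,20,0],[0,0,0]],[1,[0,10,0],[0,0,0]],[1,[0,0,0],[0,0,0]],[1,[0,0,0],[0,0,0]]]}}

```text
clock: 3.1
tool_pos: [0.5563, -0.1292, 0.0299]
tcp_rot: [0.565, -0.562, 0.424, -0.432]
force: [0.8, -0.2, 0.5]
width: 0.999
```

```bash
cat >> h.py <<'E'
def st():
    from plant import robot
    np.set_printoptions(precision=4,suppress=True)
    o=robot.get_obs(); print(round(o["clock"],2),o["tool_pos"],"F",o["force"].round(2),"M",o["moment"].round(2),"w",round(o["width"],3)); print(Rq(o["tcp_rot"]).as_matrix().round(4).tolist()); return o
E
python3 - <<'E'
from h import *
o=st()
for r in plan(o["tool_pos"],Rq(o["tcp_rot"]),[.5511,-.1272,.013],toolrot(105.45),1): print(r)
E
```

```text
3.1 [ 0.5563 -0.1292  0.0299] F [ 0.79 -0.2   0.53] M [ 0.04 -0.01 -0.04] w 0.999
[[0.2683, 0.0116, 0.9633], [-0.9633, -0.0034, 0.2683], [0.0063, -0.9999, 0.0103]]
([-3.4, 16.8, -4.6], [-0.59, 0.11, 0.36])
```

Request:
{"name": "jog_arm", "arguments": {"series": [[1,[-2,6,-3],[-0.4,0.1,0.25]],[1,[-1.5,6,-2],[-0.3,0,0.2]],[1,[0,5,-1],[0,0,0]],[1,[0,0,0],[0,0,0]],[1,[0,0,0],[0,0,0]]]}}

```text
clock: 3.52
tool_pos: [0.5513, -0.1276, 0.0151]
tcp_rot: [0.563, -0.563, 0.428, -0.428]
force: [-0.1, -0.2, -0.6]
width: 0.998
```

Run:
```python
from h import *
o=st()
for r in plan(o["tool_pos"],Rq(o["tcp_rot"]),[.5511,-.1272,.013],toolrot(105.45),1): print(r)
```

```text
3.52 [ 0.5513 -0.1276  0.0151] F [-0.11 -0.21 -0.59] M [-0.05  0.01  0.04] w 0.998
[[0.2668, 0.0011, 0.9638], [-0.9638, 0.0, 0.2668], [0.0003, -1.0, 0.0011]]
([-0.5, 2.1, -0.0], [-0.06, 0.02, 0.01])
```

Request:
{"name": "jog_arm", "arguments": {"series": [[1,[-0.5,2.5,0],[0,0,0]],[0,[0,0,0],[0,0,0]],[0,[0,0,0],[0,0,0]],[0,[0,0,0],[0,0,0]],[0,[0,0,0],[0,0,0]],[0,[0,0,0],[0,0,0]],[0,[0,0,0],[0,0,0]],[0,[0,0,0],[0,0,0]],[0,[0,0,0],[0,0,0]],[0,[0,0,0],[0,0,0]]], "grip_force": 80}}

```text
clock: 4.35
tool_pos: [0.5517, -0.1272, 0.0134]
tcp_rot: [0.563, -0.562, 0.427, -0.429]
force: [-0.5, 0.1, 0.2]
width: 0.197
```

Run:
```python
from h import *
o=st()
```

```text
4.35 [ 0.5517 -0.1272  0.0134] F [-0.46  0.1   0.22] M [ 0.01  0.08 -0.05] w 0.197
[[0.2668, 0.0024, 0.9637], [-0.9637, -0.0003, 0.2668], [0.0009, -1.0, 0.0022]]
```

Request:
{"name": "jog_arm", "arguments": {"series": [[0,[0,-12,0],[0,0,0]],[0,[0,-25,0],[0,0,0]],[0,[0,-30,0],[0,0,0]],[0,[0,-30,0],[0,0,0]],[0,[0,-30,0],[0,0,0]],[0,[0,-25,0],[0,0,0]],[0,[0,-15,0],[0,0,0]],[0,[0,-5,0],[0,0,0]],[0,[0,0,0],[0,0,0]],[0,[0,0,0],[0,0,0]]]}}

```text
clock: 5.18
tool_pos: [0.5485, -0.1264, 0.1975]
tcp_rot: [-0.563, 0.563, -0.428, 0.428]
force: [-1.0, 0.8, -3.6]
width: 0.198
```

Run:
```python
from h import *
o=st()
for r in plan(o["tool_pos"],Rq(o["tcp_rot"]),[.5466,.111,.188],toolrot(93),10): print(r)
```

```text
5.18 [ 0.5485 -0.1264  0.1975] F [-1.01  0.78 -3.61] M [-0.03  0.01 -0.  ] w 0.198
[[0.2668, -0.0008, 0.9637], [-0.9637, 0.0005, 0.2668], [-0.0007, -1.0, -0.0006]]
([-22.9, 1.0, 6.2], [0.0, 1.25, -0.0])
([-23.1, 1.0, 5.7], [0.0, 1.25, -0.0])
([-23.2, 1.0, 5.2], [0.0, 1.25, -0.0])
([-23.3, 1.0, 4.6], [0.0, 1.25, -0.0])
([-23.4, 1.0, 4.1], [0.0, 1.25, -0.0])
([-23.5, 1.0, 3.6], [0.0, 1.25, -0.0])
([-23.5, 1.0, 3.1], [0.0, 1.25, -0.0])
([-23.6, 1.0, 2.6], [0.0, 1.25, -0.0])
([-23.7, 1.0, 2.1], [0.0, 1.25, -0.0])
([-23.7, 0.9, 1.6], [0.0, 1.25, -0.0])
```

Request:
{"name": "jog_arm", "arguments": {"series": [[0,[-15,0,4],[0,1,0]],[0,[-23,1,6],[0,1.3,0]],[0,[-23,1,5],[0,1.3,0]],[0,[-23,1,5],[0,1.3,0]],[0,[-23,1,4],[0,1.3,0]],[0,[-23,1,4],[0,1.3,0]],[0,[-23,1,3],[0,1.3,0]],[0,[-23,1,3],[0,1.3,0]],[0,[-23,1,2],[0,1.3,0]],[0,[-18,1,2],[0,1,0]],[0,[-8,1,1],[0,0,0]],[0,[0,0,0],[0,0,0]],[0,[0,0,0],[0,0,0]],[0,[0,0,0],[0,0,0]]]}}

```text
clock: 6.35
tool_pos: [0.5392, 0.1106, 0.1684]
tcp_rot: [-0.503, 0.518, -0.497, 0.482]
force: [0.4, -0.6, -2.4]
width: 0.2
```

Run:
```python
from h import *
from plant import robot
import pickle
o=st()
c=robot.camera("wrist"); cv2.imwrite("pics/w3.png",c["img"]); s=robot.camera("scene");t=robot.camera("top")
pickle.dump((c,s,t,o),open("w3.pkl","wb"))
s=s["img"]; cv2.imwrite("pics/s3.png",cv2.resize(s[130:230,350:500],None,fx=5,fy=5,interpolation=cv2.INTER_CUBIC))
```

```text
6.35 [0.5392 0.1106 0.1684] F [ 0.38 -0.63 -2.38] M [-0.01 -0.01  0.01] w 0.2
[[0.042, -0.0296, 0.9987], [-0.9991, -0.0009, 0.042], [-0.0003, -0.9996, -0.0296]]
```

View pics/w3.png

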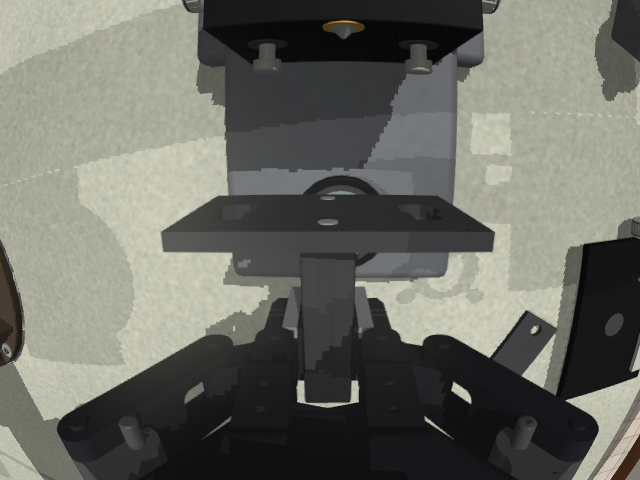

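View pics/s3.png

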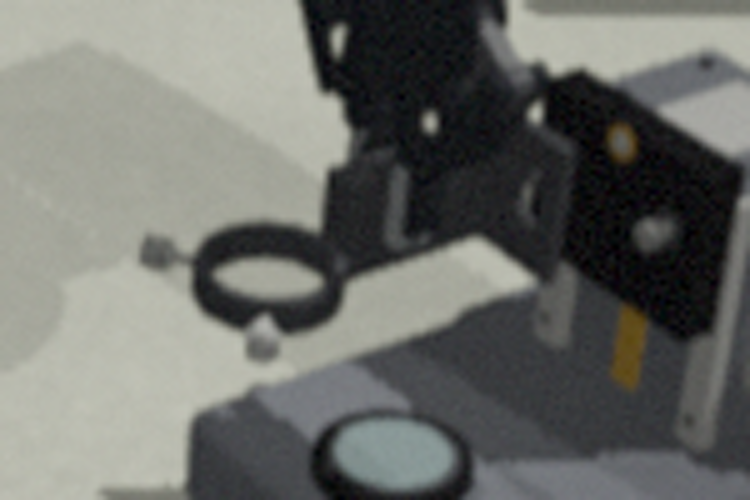

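Run:
```python
from h import *
o=st()
for r in plan(o["tool_pos"],Rq(o["tcp_rot"]),[.545,.131,.158],toolrot(92.7),3): print(r)
```

```text
6.5 [0.5396 0.1103 0.1689] F [ 0.92 -0.3  -2.74] M [-0.   -0.03  0.01] w 0.2
[[0.0407, -0.0286, 0.9988], [-0.9992, -0.0007, 0.0407], [-0.0004, -0.9996, -0.0286]]
([-6.8, 3.6, 2.2], [0.55, -0.12, -0.01])
([-6.8, 3.6, 2.2], [0.55, -0.12, -0.01])
([-6.8, 3.6, 2.2], [0.55, -0.12, -0.01])
```

Request:
{"name": "jog_arm", "arguments": {"series": [[0,[-6,3,2],[0.5,-0.1,0]],[0,[-7,3,2],[0.5,-0.1,0]],[0,[-6,3,2],[0.4,-0.1,0]],[0,[0,0,0],[0.2,0,0]],[0,[0,0,0],[0,0,0]],[0,[0,0,0],[0,0,0]]]}}

```text
clock: 7.0
tool_pos: [0.5456, 0.13, 0.1592]
tcp_rot: [0.512, -0.51, 0.488, -0.489]
force: [-0.5, 0.4, -3.1]
width: 0.197
```

Run:
```python
from h import *
from plant import robot
import pickle
o=st()
c=robot.camera("wrist"); 
pickle.dump((c,o),open("w4.pkl","wb"))
im=c["img"]; cv2.imwrite("pics/w4a.png",cv2.resize(im[0:100,220:460],None,fx=3.33,fy=3.33,interpolation=cv2.INTER_CUBIC))
cv2.imwrite("pics/w4.png",im)
```

```text
7.0 [0.5456 0.13   0.1592] F [-0.52  0.41 -3.08] M [-0.02 -0.02  0.04] w 0.197
[[0.0445, 0.0035, 0.999], [-0.999, 0.0008, 0.0445], [-0.0006, -1.0, 0.0035]]
```

View pics/w4.png

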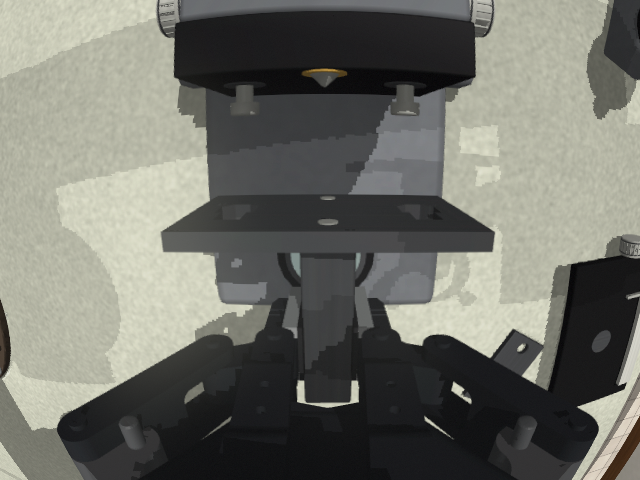

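View pics/w4a.png

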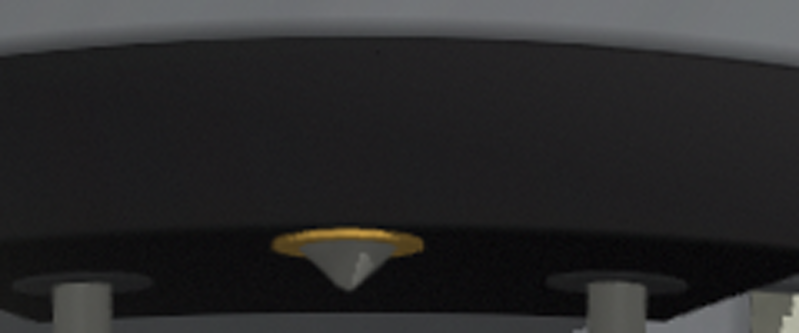

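Run:
```python
from h import *
import pickle
c,o=pickle.load(open("w4.pkl","rb"))
im=c["img"]; g=lambda x,y,w,h,k:cv2.resize(im[y:y+h,x:x+w],None,fx=k,fy=k,interpolation=cv2.INTER_CUBIC)
a=np.hstack([g(220,72,50,50,8),g(380,72,50,50,8)]); cv2.imwrite("pics/w4p.png",a)
cv2.imwrite("pics/w4q.png",np.vstack([g(155,190,175,65,4.5),g(325,190,175,65,4.5)]))
```

```text
(no output)
```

View pics/w4p.png

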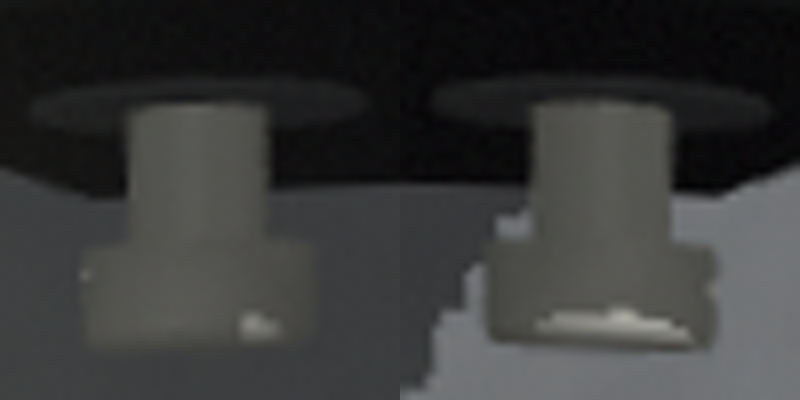

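View pics/w4q.png

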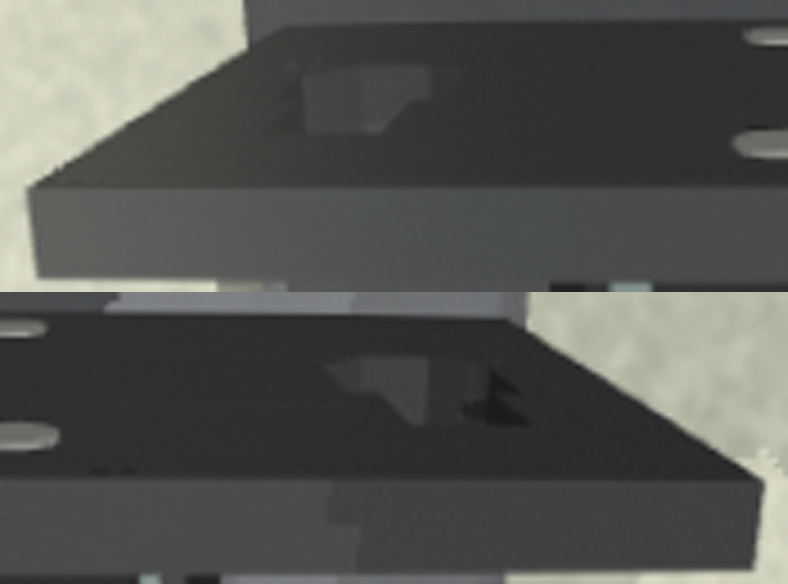

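```bash
cat >> h.py <<'E'
from scipy.optimize import least_squares
def projf(c,P):
    q=Rq(c["attitude"]).inv().apply(np.asarray(P)-c["position"]); r=np.arctan2(np.hypot(q[:,0],q[:,1]),q[:,2]); n=np.hypot(q[:,0],q[:,1])
    return np.c_[c["cx"]+c["fx"]*r*q[:,0]/n,c["cy"]+c["fy"]*r*q[:,1]/n]
def Rz(a): return R.from_euler("z",a,degrees=True)
def fit_stand(c,px,P,x0):
    f=lambda x:(projf(c,Rz(x[3]).apply(P)+x[:3])-px).ravel()
    return least_squares(f,x0)
def fit_car(c,px,P,x0):
    f=lambda x:(projf(c,(Rz(x[3])*R.from_rotvec(np.r_[x[4:6],0])).apply(P)+x[:3])-px).ravel()
    return least_squares(f,x0)
E
python3 - <<'E'
from h import *; import pickle
np.set_printoptions(precision=4,suppress=True)
c,o=pickle.load(open("w4.pkl","rb"))
# stand frame with z rel. pins
P=np.array([[-.0076,.032,0],[-.0126,.032,0],[-.0076,-.032,0],[-.0126,-.032,0]])*[1,1,1]
px=np.array([[244.7,102.2],[244.7,114.7],[404.7,102.2],[404.7,114.5]])
r=fit_stand(c,px,P,[.541,.227,.152,93]); print("stand",r.x,"res",r.fun.round(2))
Q=np.array([[46,48,60],[40,48,60],[46,-48,60],[40,-48,60],[46,48,0],[46,-48,0]])/1000
qx=np.array([[160.9,231.3],[163.1,251.2],[494.6,232.1],[492,251],[218,195.6],[437.5,195.8]])
r2=fit_car(c,qx,Q,[.545,.13,.146,92.6,0,0]); print("car",r2.x,"res",r2.fun.round(2))
print("tcp",o["tool_pos"])
d=Rz(r.x[3]).inv().apply(r2.x[:3]-r.x[:3]); print("carrier in stand",d*1000, "yaw",r2.x[3]-r.x[3])
E
```

```text
stand [ 0.5408  0.2224  0.1518 92.5162] res [-0.07  0.15  0.06 -0.15  0.08  0.04 -0.06 -0.04]
car [ 0.5462  0.1297  0.145  92.5278 -0.0041  0.0039] res [-0.11  0.03  0.12 -0.03 -0.04 -0.45  0.08  0.49  0.07 -0.02 -0.13 -0.01]
tcp [0.5456 0.13   0.1592]
carrier in stand [-92.8481  -1.2907  -6.7542] yaw 0.011605717403512017
```

Request:
{"name": "jog_arm", "arguments": {"series": [[0,[-3,8,-0.5],[0,0,0]],[0,[-8,8,-0.5],[0,0,0]],[0,[-8,5,-0.3],[0,0,0]],[0,[-5,0,0],[0,0,0]],[0,[0,0,0],[0,0,0]],[0,[0,0,0],[0,0,0]],[0,[0,0,0],[0,0,0]]]}}

```text
clock: 7.63
tool_pos: [0.5427, 0.1568, 0.1354]
tcp_rot: [0.512, -0.51, 0.488, -0.489]
force: [-0.1, 0.4, -3.2]
width: 0.201
```

```bash
cat > look.py <<'E'
from h import *
from plant import robot
import pickle,sys
n=sys.argv[1]
o=st()
c=robot.camera("wrist"); pickle.dump((c,o),open(n+".pkl","wb"))
im=c["img"]; cv2.imwrite(f"pics/{n}.png",cv2.resize(im[90:300,140:520],None,fx=2.1,fy=2.1,interpolation=cv2.INTER_CUBIC))
M=Rq(o["tcp_rot"]); car=o["tool_pos"]+M.apply([0,.0134,0])
S=np.array([.5408,.2224,.1518]); print("car in stand(nominal)",Rz(92.52).inv().apply(car-S)*1000)
E
python3 look.py w5
```

```text
7.63 [0.5427 0.1568 0.1354] F [-0.1   0.42 -3.23] M [ 0.03  0.02 -0.01] w 0.201
[[0.0448, 0.0024, 0.999], [-0.999, 0.0005, 0.0448], [-0.0004, -1.0, 0.0024]]
car in stand(nominal) [-65.593    0.998  -29.8092]
```

View pics/w5.png

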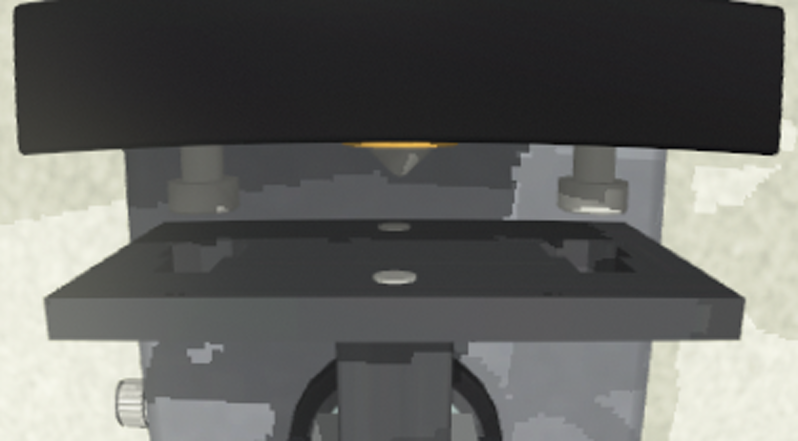

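Run:
```python
from h import *
import pickle
c,o=pickle.load(open("w5.pkl","rb"))
im=c["img"]; g=lambda x,y,w,h,k:cv2.resize(im[y:y+h,x:x+w],None,fx=k,fy=k,interpolation=cv2.INTER_CUBIC)
a=np.hstack([g(210,152,50,50,8),g(395,152,50,50,8)]); cv2.imwrite("pics/w5p.png",a)
a=np.vstack([np.hstack([g(150,190,50,75,5),g(190,180,50,75,5)]),np.hstack([g(460,190,50,75,5),g(420,180,50,75,5)])])
cv2.imwrite("pics/w5q.png",np.hstack([a[:375],a[375:]])[:,:])
```

```text
(no output)
```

View pics/w5p.png

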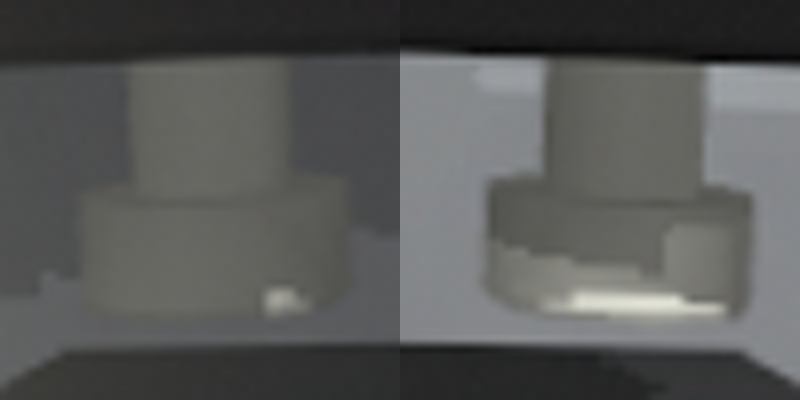

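View pics/w5q.png

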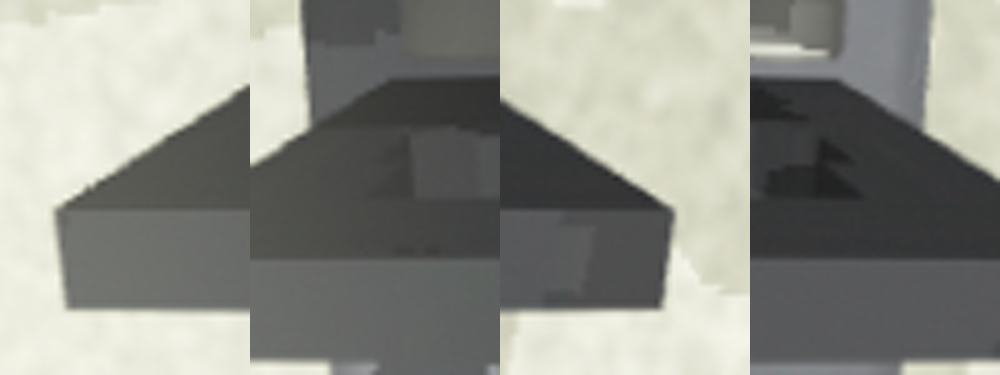

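```bash
cat > rel.py <<'E'
from h import *; import pickle
np.set_printoptions(precision=4,suppress=True)
def rel(name,px,qx):
    c,o=pickle.load(open(name+".pkl","rb"))
    P=np.array([[-.0076,.032,0],[-.0126,.032,0],[-.0076,-.032,0],[-.0126,-.032,0]])
    Q=np.array([[46,48,60],[40,48,60],[46,-48,60],[40,-48,60],[46,48,0],[46,-48,0]])/1000
    r=fit_stand(c,np.array(px),P,[.541,.222,.152,92.5]); print("stand",r.x,"res",r.fun.round(2))
    r2=fit_car(c,np.array(qx),Q,[.545,.13,.146,92.6,0,0]); print("car",r2.x,"res",r2.fun.round(2)); print("tcp",o["tool_pos"])
    d=Rz(r.x[3]).inv().apply(r2.x[:3]-r.x[:3]); print("carrier in stand",d*1000,"yaw",r2.x[3]-r.x[3])
E
python3 - <<'E'
from rel import *
rel("w5",[[236.6,174.7],[236.8,190.5],[422,174.6],[421.6,190.5]],[[161.1,231.7],[163.1,251.3],[494.1,232.1],[491.7,251.3],[217.7,195.3],[437.3,195.3]])
E
```

```text
stand [ 0.5408  0.2223  0.152  92.6142] res [-0.28  0.75  0.16 -0.76  0.19  0.83 -0.07 -0.82]
car [ 0.5432  0.1566  0.1209 92.5555 -0.002  -0.0002] res [-0.27 -0.08  0.21  0.11  0.08 -0.3  -0.02  0.29  0.2  -0.08 -0.21  0.04]
tcp [0.5427 0.1568 0.1354]
carrier in stand [-65.665    0.6307 -31.1069] yaw -0.0587526090659054
```

Request:
{"name": "jog_arm", "arguments": {"series": [[0,[0,-2.8,0.5],[0,0,0]],[0,[0,0,0],[0,0,0]],[0,[0,0,0],[0,0,0]],[0,[0,0,0],[0,0,0]]]}}

```text
clock: 8.02
tool_pos: [0.5438, 0.1562, 0.1394]
tcp_rot: [0.512, -0.51, 0.488, -0.49]
force: [-0.6, 0.9, -3.1]
width: 0.195
```

```bash
cat > s.py <<'E'
from h import *
o=st(); M=Rq(o["tcp_rot"])
# offsets measured in w5: tcp [.5427,.1568,.1354] <-> carrier in stand -65.6,.6,-30.9 ; yaw 92.6
d=Rz(92.6).inv().apply(o["tool_pos"]-np.array([.5427,.1568,.1354]))*1000+[-65.6,.6,-30.9]
print("carrier in stand by FK",d,"yaw",np.degrees(np.arctan2(M.as_matrix()[1,2],M.as_matrix()[0,2]))+90)
E
python3 s.py
```

```text
8.02 [0.5438 0.1562 0.1394] F [-0.56  0.91 -3.1 ] M [ 0.01  0.05 -0.05] w 0.195
[[0.0441, 0.0038, 0.999], [-0.999, 0.0007, 0.0441], [-0.0006, -1.0, 0.0038]]
carrier in stand by FK [-66.2264  -0.4916 -26.931 ] yaw 92.52484809380663
```

```bash
cat > s.py <<'E'
from h import *
from plant import robot
import sys,pickle
def avg(n=6):
    p=[];q=[];f=[];m=[]
    for i in range(n):
        c=robot.camera("wrist"); o=robot.get_obs(); p.append(o["tool_pos"]);f.append(o["force"]);m.append(o["moment"]);q.append(Rq(o["tcp_rot"]).as_matrix())
    p=np.array(p); return p.mean(0),p.std(0),np.mean(f,0),np.mean(m,0),R.from_matrix(np.mean(q,0)),c,o
if __name__=="__main__":
    np.set_printoptions(precision=4,suppress=True)
    p,sd,f,m,M,c,o=avg(int(sys.argv[1]) if len(sys.argv)>1 else 6)
    if len(sys.argv)>2:
        o=dict(o);o["tool_pos"]=p; pickle.dump((c,o),open(sys.argv[2]+".pkl","wb")); im=c["img"]
        cv2.imwrite(f"pics/{sys.argv[2]}.png",cv2.resize(im[90:300,140:520],None,fx=2.1,fy=2.1,interpolation=cv2.INTER_CUBIC))
    d=Rz(92.6).inv().apply(p-np.array([.5427,.1568,.1354]))*1000+[-65.6,.6,-30.9]
    A=M.as_matrix()
    print(round(o["clock"],2),"p",p,"sd",sd,"F",f.round(2),"M",m.round(2),"car/stand FK",d.round(2),"yaw",(np.degrees(np.arctan2(A[1,2],A[0,2]))+90).round(2),"tilt y-axis",A[:,1].round(4))
    Fs=Rz(92.6).inv().apply(f); print("F in stand axes",Fs.round(2))
E
python3 s.py 8 w6
```

```text
8.42 p [0.5436 0.1563 0.1391] sd [0.0001 0.0001 0.0001] F [-0.14  0.15 -2.99] M [-0.01  0.01  0.01] car/stand FK [-66.16  -0.31 -27.17] yaw 92.53 tilt y-axis [ 0.0033  0.0007 -1.    ]
F in stand axes [ 0.16  0.14 -2.99]
```

View pics/w6.png

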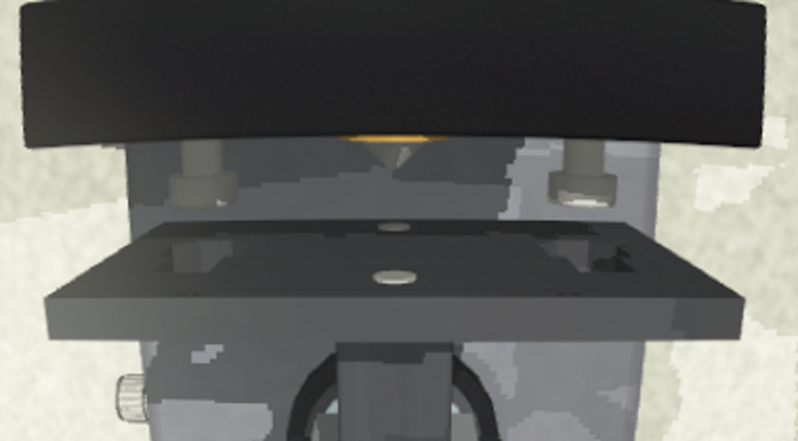

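Run:
```python
from h import *
import pickle
c,o=pickle.load(open("w6.pkl","rb"))
im=c["img"]; g=lambda x,y,w,h,k:cv2.resize(im[y:y+h,x:x+w],None,fx=k,fy=k,interpolation=cv2.INTER_CUBIC)
a=np.hstack([g(210,150,50,50,8),g(393,150,50,50,8)]); cv2.imwrite("pics/w6p.png",a)
a=np.vstack([np.hstack([g(150,190,50,75,5),g(190,180,50,75,5)]),np.hstack([g(460,190,50,75,5),g(420,180,50,75,5)])])
cv2.imwrite("pics/w6q.png",np.hstack([a[:375],a[375:]])[:,:])
```

```text
(no output)
```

View pics/w6p.png

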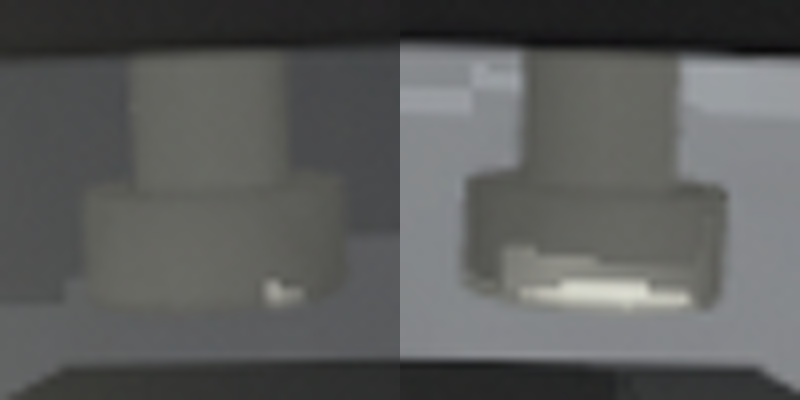

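View pics/w6q.png

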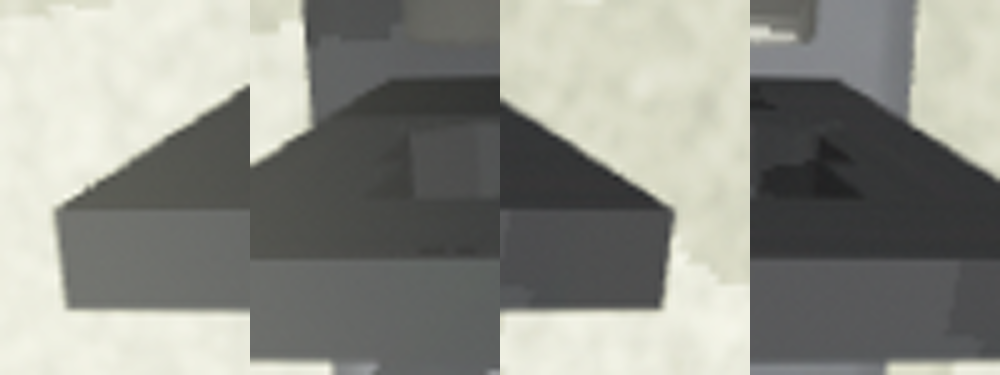

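Run:
```python
from rel import *
rel("w6",[[236.5,172.1],[236.6,187.5],[417.1,172.2],[416.6,187.5]],[[161.1,231.7],[163.1,251.3],[494.1,232.1],[491.7,251.3],[217.7,195.3],[437.3,195.3]])
```

```text
stand [ 0.5408  0.2222  0.152  92.5038] res [-0.3   0.73  0.19 -0.75  0.11  0.7  -0.   -0.69]
car [ 0.5441  0.1562  0.1245 92.5261 -0.0028 -0.0002] res [-0.27 -0.08  0.21  0.11  0.08 -0.3  -0.02  0.29  0.2  -0.08 -0.21  0.04]
tcp [0.5436 0.1563 0.1391]
carrier in stand [-66.1415  -0.3796 -27.4511] yaw 0.02235657220509779
```

Request:
{"name": "jog_arm", "arguments": {"series": [[0,[-3,0.3,-0.2],[0,0,0]],[0,[-2,0.2,0],[0,0,0]]]}}

```text
clock: 8.58
tool_pos: [0.5431, 0.1613, 0.1385]
tcp_rot: [0.512, -0.51, 0.488, -0.49]
force: [0.8, -0.2, -3.3]
width: 0.197
```

```bash
python3 s.py 6
```

```text
8.88 p [0.5431 0.1613 0.1385] sd [0.     0.0002 0.    ] F [ 0.01  0.14 -2.96] M [-0.01  0.01  0.01] car/stand FK [-61.1   -0.04 -27.81] yaw 92.53 tilt y-axis [ 0.0031  0.0005 -1.    ]
F in stand axes [ 0.14 -0.02 -2.96]
```

Request:
{"name": "jog_arm", "arguments": {"series": [[0,[-1.5,0,0],[0,0,0]],[0,[-1,0,0],[0,0,0]],[0,[-1,0,0],[0,0,0]]]}}

```text
clock: 9.13
tool_pos: [0.543, 0.1646, 0.1386]
tcp_rot: [0.512, -0.51, 0.488, -0.49]
force: [-0.2, 0.1, -2.6]
width: 0.197
```

```bash
python3 s.py 5
```

```text
9.38 p [0.543  0.1647 0.1385] sd [0.     0.0001 0.    ] F [ 0.38 -0.24 -3.03] M [-0.01 -0.01  0.01] car/stand FK [-57.77  -0.07 -27.76] yaw 92.51 tilt y-axis [ 0.0031  0.0005 -1.    ]
F in stand axes [-0.26 -0.36 -3.03]
```

Request:
{"name": "jog_arm", "arguments": {"series": [[0,[-1,0,0],[0,0,0]],[0,[-1,0,0],[0,0,0]]]}}

```text
clock: 9.55
tool_pos: [0.5429, 0.1665, 0.1385]
tcp_rot: [0.512, -0.51, 0.488, -0.49]
force: [0.4, -0.4, -2.4]
width: 0.197
```

```bash
python3 s.py 5 w7
```

```text
9.8 p [0.5429 0.1665 0.1385] sd [0.     0.0001 0.    ] F [-0.03  0.2  -3.2 ] M [0.   0.   0.03] car/stand FK [-55.89  -0.05 -27.78] yaw 92.51 tilt y-axis [ 0.0031  0.0004 -1.    ]
F in stand axes [ 0.2   0.02 -3.2 ]
```

View pics/w7.png

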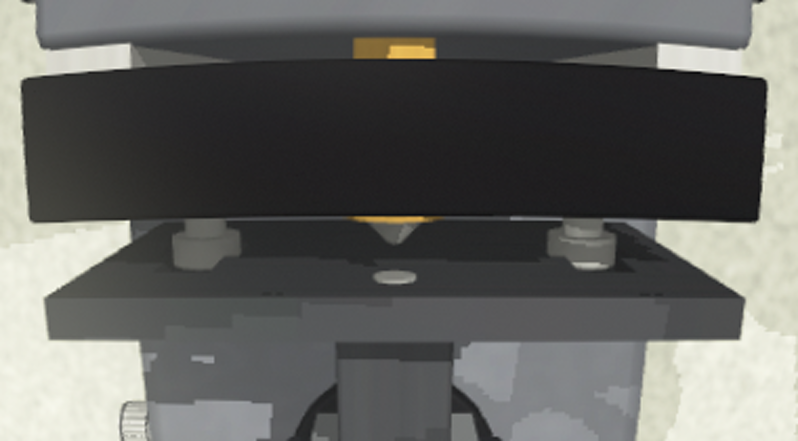

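Request:
{"name": "jog_arm", "arguments": {"series": [[0,[-1,0,0],[0,0,0]],[0,[-1,0,0],[0,0,0]],[0,[-1,0,0],[0,0,0]]]}}

```text
clock: 10.05
tool_pos: [0.5428, 0.1695, 0.1385]
tcp_rot: [0.512, -0.51, 0.488, -0.49]
force: [-0.1, -0.1, -2.8]
width: 0.196
```

```bash
python3 s.py 4
```

```text
10.25 p [0.5428 0.1695 0.1385] sd [0.     0.0001 0.    ] F [ 0.13  0.28 -2.87] M [-0.   -0.   -0.02] car/stand FK [-52.88  -0.05 -27.78] yaw 92.5 tilt y-axis [ 0.003   0.0004 -1.    ]
F in stand axes [ 0.28 -0.14 -2.87]
```

Request:
{"name": "jog_arm", "arguments": {"series": [[0,[-1,0,0],[0,0,0]],[0,[-1,0,0],[0,0,0]],[0,[-1,0,0],[0,0,0]]]}}

```text
clock: 10.5
tool_pos: [0.5426, 0.1724, 0.1385]
tcp_rot: [0.512, -0.51, 0.488, -0.49]
force: [-0.8, -3.1, -2.8]
width: 0.196
```

```bash
python3 s.py 4
```

```text
10.7 p [0.5426 0.1724 0.1385] sd [0. 0. 0.] F [ 0.19 -1.39 -3.35] M [-0.21 -0.02 -0.01] car/stand FK [-49.99  -0.   -27.8 ] yaw 92.5 tilt y-axis [ 0.0029  0.0002 -1.    ]
F in stand axes [-1.4  -0.13 -3.35]
```

Request:
{"name": "jog_arm", "arguments": {"series": [[0,[-1,0,0],[0,0,0]],[0,[-1,0,0],[0,0,0]]]}}

```text
clock: 10.87
tool_pos: [0.5425, 0.1739, 0.1385]
tcp_rot: [0.511, -0.51, 0.488, -0.49]
force: [1.2, -5.0, -2.1]
width: 0.195
```

```bash
python3 s.py 4
```

```text
11.07 p [0.5425 0.174  0.1385] sd [0. 0. 0.] F [ 0.62 -4.52 -2.94] M [-0.6  -0.08 -0.  ] car/stand FK [-48.37   0.02 -27.83] yaw 92.5 tilt y-axis [ 0.0028 -0.0003 -1.    ]
F in stand axes [-4.54 -0.41 -2.94]
```

Request:
{"name": "jog_arm", "arguments": {"series": [[0,[-1.2,0,0],[0,0,0]],[0,[-1.2,0,0],[0,0,0]]]}}

```text
clock: 11.23
tool_pos: [0.5424, 0.176, 0.1384]
tcp_rot: [0.511, -0.51, 0.488, -0.49]
force: [0.6, -5.3, -3.6]
width: 0.198
```

```bash
python3 s.py 4 w8
```

```text
11.43 p [0.5424 0.1761 0.1384] sd [0.     0.0001 0.    ] F [ 0.79 -5.15 -2.77] M [-0.72 -0.1  -0.01] car/stand FK [-46.33   0.04 -27.86] yaw 92.5 tilt y-axis [ 0.0027 -0.0006 -1.    ]
F in stand axes [-5.18 -0.55 -2.77]
```

View pics/w8.png

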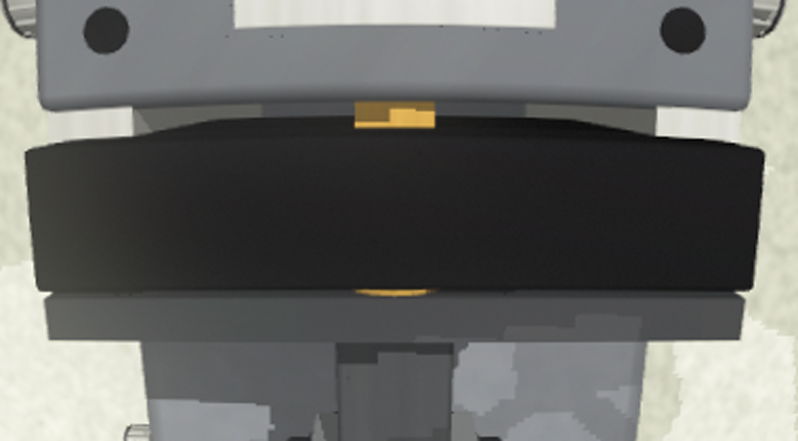

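Request:
{"name": "jog_arm", "arguments": {"series": [[0,[-1.2,0,0],[0,0,0]]]}}

```text
clock: 11.52
tool_pos: [0.5424, 0.1766, 0.1385]
tcp_rot: [0.511, -0.511, 0.488, -0.49]
force: [2.2, -23.8, 2.2]
width: 0.195
```

```bash
python3 s.py 4
```

```text
11.72 p [0.5424 0.1765 0.1385] sd [0. 0. 0.] F [  1.45 -11.02  -0.68] M [-1.63 -0.14  0.01] car/stand FK [-45.91   0.02 -27.8 ] yaw 92.52 tilt y-axis [ 0.0027 -0.0016 -1.    ]
F in stand axes [-11.07  -0.94  -0.68]
```

Request:
{"name": "jog_arm", "arguments": {"series": [[0,[0.2,1,0],[0,0,0]],[0,[0,1,0],[0,0,0]],[0,[0,1,0],[0,0,0]]]}}

```text
clock: 11.97
tool_pos: [0.5427, 0.1755, 0.1359]
tcp_rot: [0.511, -0.511, 0.488, -0.49]
force: [-0.2, -4.1, -1.0]
width: 0.196
```

```bash
python3 s.py 4
```

```text
12.17 p [0.5426 0.1755 0.1358] sd [0. 0. 0.] F [ 0.57 -5.47 -2.8 ] M [-0.68 -0.14 -0.06] car/stand FK [-46.88  -0.18 -30.51] yaw 92.51 tilt y-axis [ 0.0031 -0.0022 -1.    ]
F in stand axes [-5.49 -0.32 -2.8 ]
```

Request:
{"name": "jog_arm", "arguments": {"series": [[0,[-0.4,1.2,-0.1],[0,0,0]],[0,[-0.2,1.2,0],[0,0,0]],[0,[-0.1,1.2,0],[0,0,0]]]}}

```text
clock: 12.42
tool_pos: [0.5428, 0.1758, 0.1326]
tcp_rot: [0.511, -0.511, 0.487, -0.491]
force: [-0.2, -5.6, -0.6]
width: 0.204
```

```bash
python3 s.py 4
```

```text
12.62 p [0.5427 0.1758 0.1324] sd [0. 0. 0.] F [ 1.11 -5.45 -3.4 ] M [-0.72 -0.13 -0.04] car/stand FK [-46.65  -0.28 -33.89] yaw 92.5 tilt y-axis [ 0.0035 -0.0026 -1.    ]
F in stand axes [-5.49 -0.86 -3.4 ]
```

Request:
{"name": "jog_arm", "arguments": {"series": [[0,[-0.2,1.2,-0.1],[-0.1,0,0.1]],[0,[-0.1,1.2,0],[0,0,0.05]],[0,[-0.1,1.2,-0.1],[0,0,0]]]}}

```text
clock: 12.87
tool_pos: [0.5427, 0.1758, 0.129]
tcp_rot: [0.511, -0.51, 0.488, -0.49]
force: [1.8, -3.8, -8.6]
width: 0.195
```

```bash
python3 s.py 4
```

```text
13.07 p [0.5425 0.1758 0.1286] sd [0. 0. 0.] F [  2.47  -4.57 -12.18] M [-0.96 -0.35 -0.13] car/stand FK [-46.66  -0.02 -37.68] yaw 92.5 tilt y-axis [ 0.0013 -0.0005 -1.    ]
F in stand axes [ -4.67  -2.26 -12.18]
```

Request:
{"name": "jog_arm", "arguments": {"series": [[0,[-0.2,1,0],[0,0,0]],[0,[-0.1,1,0],[0,0,0]]]}}

```text
clock: 13.23
tool_pos: [0.5424, 0.1761, 0.1267]
tcp_rot: [0.511, -0.511, 0.489, -0.489]
force: [-0.4, -3.5, -3.8]
width: 0.196
```

```bash
python3 s.py 4
```

```text
13.43 p [0.5423 0.1761 0.1266] sd [0. 0. 0.] F [ 0.36 -3.61 -6.74] M [-0.65 -0.09  0.02] car/stand FK [-46.27   0.07 -39.67] yaw 92.5 tilt y-axis [ 0.0011 -0.0005 -1.    ]
F in stand axes [-3.62 -0.2  -6.74]
```

Request:
{"name": "jog_arm", "arguments": {"series": [[0,[0,1,0],[0,0,0]],[0,[0,0.8,0],[0,0,0]]]}}

```text
clock: 13.6
tool_pos: [0.5425, 0.1764, 0.1252]
tcp_rot: [0.511, -0.51, 0.489, -0.489]
force: [0.2, 0.3, -3.2]
width: 0.199
```

```bash
python3 s.py 4 w9
```

```text
13.8 p [0.5426 0.1765 0.1252] sd [0. 0. 0.] F [ 0.14 -0.32 -3.51] M [-0.09 -0.03  0.03] car/stand FK [-45.95  -0.18 -41.13] yaw 92.5 tilt y-axis [ 0.0017 -0.     -1.    ]
F in stand axes [-0.33 -0.12 -3.51]
```

View pics/w9.png

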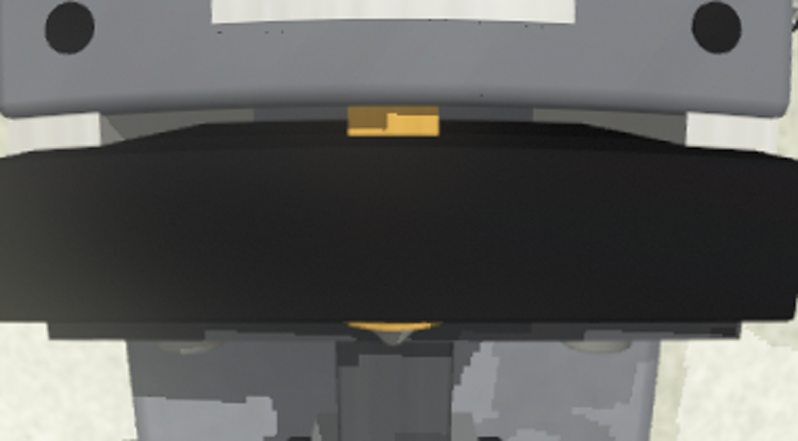

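Request:
{"name": "jog_arm", "arguments": {"series": [[0,[0,0.8,0],[0,0,0]]]}}

```text
clock: 13.88
tool_pos: [0.5427, 0.1765, 0.1246]
tcp_rot: [0.511, -0.51, 0.488, -0.489]
force: [0.3, -3.5, -1.0]
width: 0.197
```

```bash
python3 s.py 4
```

```text
14.08 p [0.5427 0.1765 0.1244] sd [0. 0. 0.] F [ 0.48 -1.32 -3.16] M [-0.21 -0.07  0.  ] car/stand FK [-45.94  -0.28 -41.87] yaw 92.51 tilt y-axis [ 0.0019  0.     -1.    ]
F in stand axes [-1.34 -0.42 -3.16]
```

Request:
{"name": "jog_arm", "arguments": {"series": [[0,[0,0.8,0],[0,0,0]]]}}

```text
clock: 14.17
tool_pos: [0.5428, 0.1764, 0.1239]
tcp_rot: [0.511, -0.51, 0.488, -0.49]
force: [-2.7, -5.8, 10.6]
width: 0.198
```

```bash
python3 s.py 4
```

```text
14.37 p [0.5428 0.1764 0.1239] sd [0. 0. 0.] F [-1.67 -2.47  3.99] M [-0.28  0.23  0.04] car/stand FK [-45.99  -0.39 -42.41] yaw 92.5 tilt y-axis [ 0.0022  0.     -1.    ]
F in stand axes [-2.39  1.78  3.99]
```

Request:
{"name": "jog_arm", "arguments": {"series": [[0,[0,0.8,0],[0,0,0]]]}}

```text
clock: 14.45
tool_pos: [0.5429, 0.1764, 0.1236]
tcp_rot: [0.511, -0.51, 0.488, -0.49]
force: [-5.9, -5.0, 19.2]
width: 0.202
```

```bash
python3 s.py 4
```

```text
14.65 p [0.5429 0.1764 0.1236] sd [0. 0. 0.] F [-3.77 -3.81 11.63] M [-0.3   0.63  0.05] car/stand FK [-46.07  -0.45 -42.66] yaw 92.5 tilt y-axis [ 0.0025  0.0001 -1.    ]
F in stand axes [-3.63  3.94 11.63]
```

Request:
{"name": "jog_arm", "arguments": {"series": [[0,[0,-0.3,0],[0,0,0]],[0.3,[0,0,0],[0,0,0]],[0.45,[0,0,0],[0,0,0]],[0.6,[0,0,0],[0,0,0]],[0.6,[0,0,0],[0,0,0]],[0.6,[0,0,0],[0,0,0]],[0.6,[0,0,0],[0,0,0]]]}}

```text
clock: 15.23
tool_pos: [0.5434, 0.1771, 0.1241]
tcp_rot: [0.512, -0.509, 0.488, -0.49]
force: [-0.2, 0.8, 0.1]
width: 0.601
```

```bash
python3 s.py 3 w10
```

```text
15.38 p [0.5434 0.177  0.1241] sd [0. 0. 0.] F [ 0.04 -0.14 -0.12] M [ 0.01 -0.   -0.  ] car/stand FK [-45.4   -0.99 -42.19] yaw 92.49 tilt y-axis [ 0.0037  0.0011 -1.    ]
F in stand axes [-0.15 -0.03 -0.12]
```

View pics/w10.png

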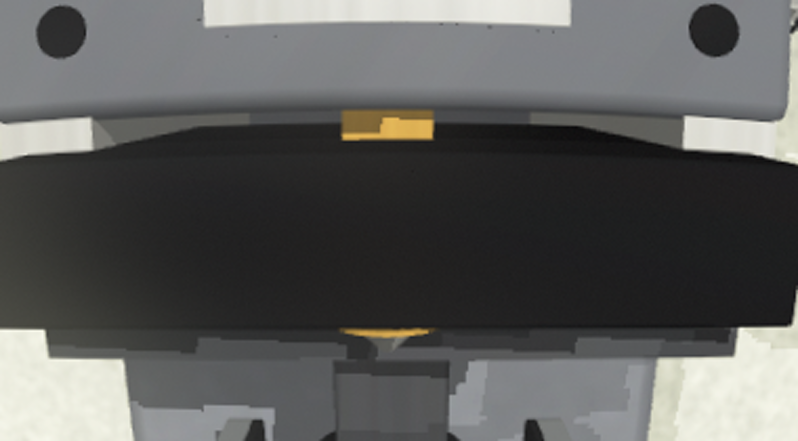

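Request:
{"name": "jog_arm", "arguments": {"series": [[0.6,[0,-5,0],[0,0,0]],[0.6,[0,-12,0],[0,0,0]],[0.6,[0,-20,0],[0,0,0]],[0.6,[0,-25,0],[0,0,0]],[0.6,[0,-25,0],[0,0,0]],[0.6,[0,-20,0],[0,0,0]],[0.6,[10,-10,0],[0,0,0]],[0.6,[15,-5,0],[0,0,0]],[0.6,[5,0,0],[0,0,0]],[0.6,[0,0,0],[0,0,0]],[0.6,[0,0,0],[0,0,0]]]}}

```text
clock: 16.3
tool_pos: [0.543, 0.144, 0.2526]
tcp_rot: [0.511, -0.51, 0.489, -0.489]
force: [0.2, 0.0, -0.0]
width: 0.603
```

```bash
python3 s.py 3 w11
python3 - <<'E'
from h import *
from plant import robot
s=robot.camera("scene")["img"]; t=robot.camera("top")["img"]
g=lambda im,x,y,w,h,k:cv2.resize(im[y:y+h,x:x+w],None,fx=k,fy=k,interpolation=cv2.INTER_CUBIC)
cv2.imwrite("pics/s11.png",g(s,370,110,160,120,5)); cv2.imwrite("pics/t11.png",t)
E
```

```text
16.45 p [0.5428 0.1444 0.2523] sd [0.     0.0002 0.    ] F [-0.32  0.52 -0.02] M [-0.01 -0.    0.03] car/stand FK [-77.98   1.04  85.99] yaw 92.53 tilt y-axis [ 0.0012  0.0001 -1.    ]
F in stand axes [ 0.53  0.3  -0.02]
```

View pics/w11.png

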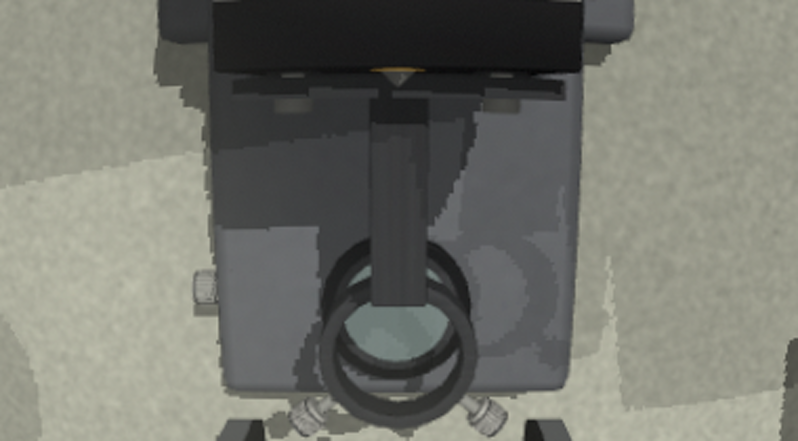

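View pics/s11.png

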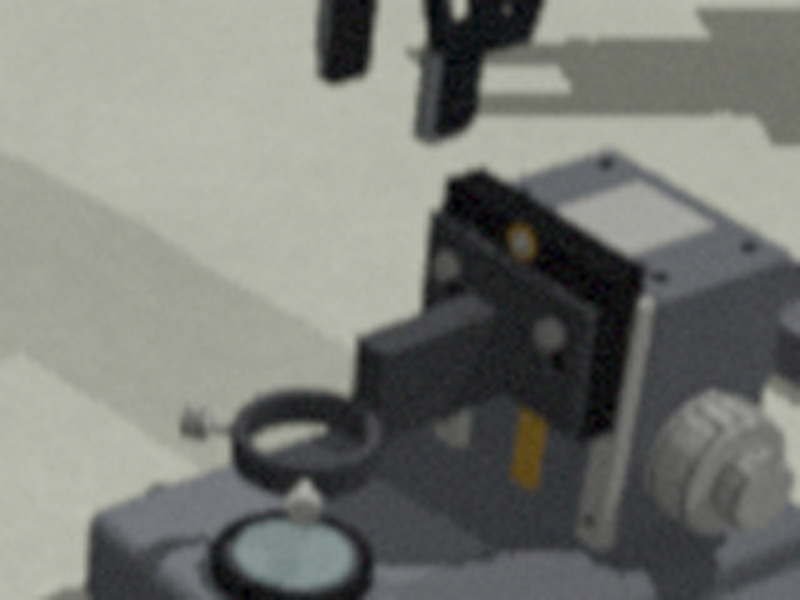

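View pics/t11.png

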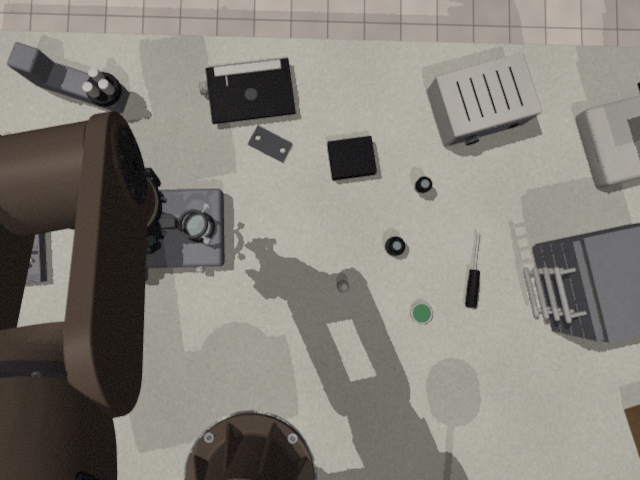

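```bash
python3 -c "
from plant import robot
print(robot.sign_off())"
```

```text
the job is handed in; nothing more can be done
None
```

The condenser carrier is back on the stand: both keyholes are on the pins, the latch is out above the plate, and I let go and handed in at about 16.5 s. Handing in gives no verdict, so the result rests on my own checks.

- **Finding the pins:** Three wrist-camera views put the pin axes at 152 mm, agreeing to 0.2 mm. The scene and top cameras gave about 151 mm, but some of their other points were off by several millimetres. I did not feel for the pins separately. The holes went over the heads with no contact force at the first try.
- **Seating:** I pressed the plate back to the block face and pushed down 14 mm in small steps. The latch force dropped away near the bottom. The carrier then bottomed at about 42.5 mm below the pin axes, where 42 mm is nominal.
- **Forces:** The highest readings were about 24 N when the plate met the face and about 19 N upward in the final press down. Both are under the 50 N limit. These are wrist readings taken at the end of each move, so brief peaks in between would not show.
- **Last checks:** After release the tool force was near zero. The pictures show the carrier hanging level, the pin heads at the top of both slots and the latch tip out above the plate. The other things on the bench look unmoved.
- **Not measured after release:** the latch value, the exact gap to the block face and the exact tilt. I judged these from the pictures only.

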